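# Flip the length stop up and slide the tube to the end stop

## Task

The next tube is for the longer batch, so the yellow flip-up length stop on the fence must be out of its way. Push the stop's arm up at its red knob, over its balance point, so that it stays up by itself; then slide the square tube gently along the fence until its end rests against the blue end stop. Use the fingertips to push only, without gripping or lifting the arm or the tube, and leave the other things on the bench where they are.

Things in the scene. Friction and masses are not known exactly. Their poses are not given: they have to be found in the camera images.
- fence: Grey box-section bed bolted down, y -260 to 280 mm, 86 mm wide, top 50 mm above the bench. Origin on the bench under the tube track's centreline; x across it, away from the robot; y along it, away from the end stop (the tube travels to -y). Steel fence bar x 27 to 39 mm, top 75 mm; keeper strip x -35 to -27 mm, top 58 mm above bench. Never moves; place and angle differ each time.
- end_stop_face (a point): Middle of the working face of the blue end stop that closes the -y end of the track: fence frame x 0, y -240 mm, 75 mm above the bench. The face is square to the track; the stop's top is 95 mm above the bench.
- flip_stop: Flip-up length stop: dark carriage clamped on a round rail behind the fence bar (x 58 to 125 mm, y -28 to 52 mm, up to 105 mm high) and its yellow arm. Axes as the fence; origin on the bench under the track's centreline, in the arm's mid-plane. Arm down: bar 20 mm wide from the hinge to x -45 mm, 77 to 103 mm above the bench, barring the track; a thin rod rises from its end to the red knob.
- stop_hinge (a point): Hinge axis of the arm (parallel to the fence's y), 110 mm beyond the track's centreline (fence +x) and 90 mm above the bench, in the arm's mid-plane.
- stop_knob (a point): Centre of the red ball knob on the arm, 36 mm in diameter; moves with the arm. Arm down: 180 mm nearer the robot (fence -x) than the hinge and 85 mm above it, so 199 mm from the hinge axis.
- stop_arm (a joint): Arm angle, rad: 0 = down across the track on its pad; grows as the knob goes up and back over the hinge; 1.75 = fully back on its stop. Steel counterweight behind the hinge: about 4 N pushed level at the knob starts it. Balances at about 0.9 (knob nearly above the hinge): let go sooner it falls down again, let go later it goes on to 1.75 by itself in about a second and stays.
- tube: Square steel tube, light grey, open ends, 50 x 50 x 160 mm, wall 3 mm, 0.5 to 0.9 kg, lying along the track between fence bar and keeper strip (2 mm play each side). Origin: centre of its underside; y along its length. Starts on the +y side of the lowered arm, its near end 8 to 35 mm from it. Home when its origin is 80 mm from the end stop's face.
- calculator: White desk calculator lying flat, 150 x 105 x 16 mm; origin at the centre of its underside. Must be left alone.
- tape_measure: Black and green pocket tape measure standing on edge, 62 x 34 x 60 mm; origin at the centre of its underside. Must be left alone.
- chalk_holder: Flat brass soapstone holder lying flat, 120 x 14 x 10 mm; origin at the centre of its underside. Must be left alone.
- flap_disc: Brown flap grinding disc lying flat, 115 mm across, 14 mm high; origin at the centre of its underside. Must be left alone.
- weld_magnet: Red triangular welding magnet lying flat, 90 x 90 x 18 mm; origin at the centre of its underside. Must be left alone.
- offcut: Upright offcut of square steel tube, 40 x 40 mm, 80 mm tall; origin at the centre of its underside. Must be left alone.
- spray_can: Blue marking-paint can, 60 mm across, 170 mm tall; origin at the centre of its underside. Must be left alone.
- bolt: Hexagon bolt standing on its head, 30 mm across, 57 mm tall; origin at the centre of its underside. Must be left alone.
Things that resemble listed ones, but are neither listed nor needed, are in the scene too. What is shaped like the tube but turquoise is not meant.

How it is judged (in metres and radians):
On the way, in this order (a step that is already met when the one before it is completed fails the run):
1. the stop arm is up past its balance point, back on its stop (value of joint stop_arm above 1.5 rad), for 0.3 s.
2. the tube lies in its track with its end at the end stop (y of tube in the frame of fence below -0.154 m and z of tube in the frame of fence between 0.045 and 0.056 m and x of tube in the frame of fence between -0.01 and 0.01 m and angle between the y axis of tube and the y axis of fence, either way round below 0.06 rad), for 0.2 s.
At the end, for the whole second after the job is handed in: The stop arm stands raised by itself (joint above 1.5 rad) and the tube lies still and flat in its track, in line with it, its end within 6 mm of the end stop's face (all of step 2 and value of joint stop_arm above 1.5 rad and linear speed of tube below 0.02 m/s); the robot touches nothing.
It fails at once if the tube was lifted or tipped (more than 15 mm off the bed) (z of tube in the frame of fence above 0.065 m or angle between tube's own z axis and vertical above 0.2 rad).
It fails at once if the tube was knocked along (faster than 0.5 m/s) (linear speed of tube above 0.5 m/s).
It fails at once if the tube was gripped or rammed (over 36 N from the fingers) (contact force between the fingers and tube above 36 N).
It fails at once if the stop was gripped or forced (over 30 N from the fingers) (contact force between the fingers and flip_stop above 30 N).
It fails at once if another thing on the bench was disturbed (moved over 20 mm) (distance of any of calculator, tape_measure, chalk_holder, flap_disc, weld_magnet, offcut, spray_can, bolt from where it was at the start of the episode above 0.02 m).
It also fails if it takes over 45 s, if anything falls off the work surface, if the arm or the gripper's body presses on something with over 40 N, if the wrist force passes 120 N, or if a joint passes its speed limit or range.

## Robot

A 6-joint arm with a two-finger parallel gripper is mounted at the origin on the work surface. World frame = base frame: x ahead of the robot, y to its left, z up, the work surface at z = 0. Lengths are in mm, angles in rad, forces in N, time in s.
With the tool pointing down it reaches from about 350 to 875 mm from the base axis. Payload 4.2 kg.
Tool frame: the origin (TCP) lies between the finger pads; the fingertips stand 19 mm ahead of it and the grasp point (between the pads) is the TCP; y points along the fingers, z is the direction in which the jaws open and shut, and the axes are right-handed (so a half turn about y gives the same grasp; the last joint's range is limited). The gripper opens to 85 mm and grips with 20 to 120 N. Pads are 22 mm wide; open, the fingers measure 114 mm over their backs; the gripper's body (76 mm by 85 mm) begins 54 mm behind the grasp point. The pads swing forward as they close: fully open they stand 13 mm farther back than shut.
Start: joints at [-0.931, 0.385, 0.008, 0, -1.194, -0.259], TCP at [232.303, -580.202, 226.912] pointing down, gripper open.
Joint ranges: [-3.14, 3.14], [-1.21, 2.06], [-1.07, 1.41], [-3.16, 2.05], [-2.99, -0.16], [-3.1, 3.1]. Speed limits (rad/s): [2.79, 2.79, 3.14, 3.14, 3.14, 3.14].

## Interface

Orientations are given as a unit quaternion [x, y, z, w].
In Python, from bench import arm gives the robot as it stands.
- The arm moves only by the shell command python3 -m inch 'ROWS'. ROWS is JSON, a list of rows, each a list of 7 numbers: the opening, from 0 (shut) to 1 (fully open), then the shift along the tool's x, y, z in cm, then the turn, a rotation vector about the tool's x, y, z in degrees. A call has 1 to 20 rows; each row is the pose to reach, as a shift and turn from the pose commanded when the call began, along the tool's axes at that moment; what a row does not reach only later rows make up. A row lasts 1/12 s, in which the tool goes at most 41.7 mm and 7.16 degrees, less where a joint would pass 70% of its speed; a pose out of reach is approached as far as the arm can. A call with a gripper value outside its range is refused whole. The fingers move at their own pace and stop on an object; the grip force is fixed at half the most. Time passes only in rows, so rows that repeat a pose let the fingers close. It gives the time, the measured TCP pose, the force and the opening at its end, in the units of the state.
- arm.read_state(): the state, without advancing time (a new reading comes with each control period).
- arm.get_image(name): name is "side" or "top"; returns the picture (400x640x3 uint8, red, green, blue); there is no depth.
- arm.camera_params(name): a dict with "fx", "fy", "cx", "cy" (pixels), "rvec" (rotation vector, rad) and "tvec" (3), from world to camera coordinates, as OpenCV has them. Camera axes: x right, y down, z forward; pixel columns grow to the right and rows downward; lengths in mm; the calibration is good to about 2 mm. A picture is of the moment at which its call begins. camera_params takes no time and is no camera call.
- arm.job_done(): hands the job in, once; it reports no verdict.
Trained networks look in the newest picture that a camera, given by its name, has taken for a name from the list of things; names that differ only in an ending like _2 or _b are one class to them, and where a whole thing is asked for, a point or a joint stands for the part that bears it (a point fixed in the world has none). Each returns a list of dicts, best first, with "conf" (0 to 1); they miss things now and then, are a little off and sometimes report something else, mostly with a low value. They report only what shows in the picture. A call takes as long as a camera call. They do not tell look-alikes from the thing itself.
- arm.masks_of(label, camera): "mask" (400x640 bool, what is visible of it) and "extent" ([left, top, width, height] in pixels, round what is visible of it).
The state is a dict: "clock": time; "joints": joint angles; "joint_vel": joint speeds; "joint_efforts": joint torques, N m; "position": TCP position; "ee_rot": TCP orientation; "contact_force": force on the tool from outside, world axes, zero at the start; "wrist_torque": the same for the moment, N m; "gripper_width": finger opening in mm.
Only numpy, scipy, OpenCV 4.12 (cv2) and the standard library are available. Lean on these libraries where they do the work, as an engineer would, in place of code of your own. Each camera call takes 0.05 s, during which the arm holds its last target.

## Working session

There is one attempt and no reset: what is moved stays moved. The work goes in short steps, Python scripts to look and compute and a shell command to move; the robot and the scene stay as the last step left them, time stands still between calls to the robot, and variables do not carry over. Pictures are saved under pics/ and viewed, and the job is handed in when it is done.

```bash
ls; mkdir -p pics
python3 - <<'E'
from bench import arm
import cv2
for n in("side","top"):
    im=arm.get_image(n); cv2.imwrite(f"pics/{n}0.png",im[:,:,::-1]); print(n,arm.camera_params(n))
s=arm.read_state()
for k in("clock","position","ee_rot","contact_force","gripper_width"):print(k,s[k])
E
```

```text
pics
side {'fx': 443.4185223210567, 'fy': 443.4185223210567, 'cx': 319.1728354452275, 'cy': 196.8497725769811, 'rvec': array([ 2.09701276, -0.0820936 ,  0.04954419]), 'tvec': array([-462.07052212,  118.51514505, 1386.71858648])}
top {'fx': 416.9718740493037, 'fy': 416.9718740493037, 'cx': 316.88591942213174, 'cy': 204.26239777073383, 'rvec': array([ 2.14542568, -2.09822382,  0.19847947]), 'tvec': array([ -16.10562982,  502.21860698, 1484.38352864])}
clock 0.1
position [ 232.08139934 -579.74444167  225.93247021]
ee_rot [-0.69366882 -0.13358779  0.13393191  0.69501087]
contact_force [0.55624183 0.36715592 0.4775814 ]
gripper_width 85.52024125702319
```

View pics/side0.png

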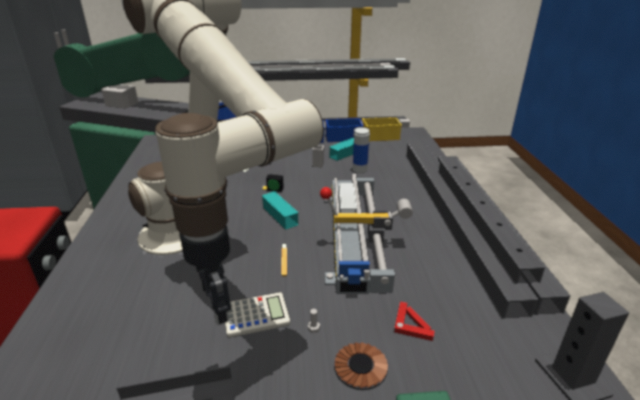

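View pics/top0.png

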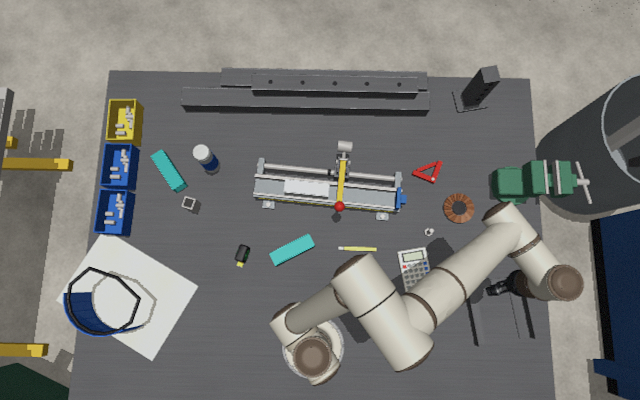

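The side view looks along the fence: the yellow arm is at about (360,217), the red knob at (326,192) and the blue end stop at (352,270). In the top view the fence runs from about (255,185) to (405,200), with the knob at (340,206) and the tube at about (308,187). I'll zoom in next.

Run:
```python
import cv2
t=cv2.imread("pics/top0.png")[130:230,240:420]; cv2.imwrite("pics/tz.png",cv2.resize(t,None,fx=4.4,fy=4.4,interpolation=cv2.INTER_CUBIC))
t=cv2.imread("pics/side0.png")[165:300,290:430]; cv2.imwrite("pics/sz.png",cv2.resize(t,None,fx=4.4,fy=4.4,interpolation=cv2.INTER_CUBIC))
```

```text
(no output)
```

View pics/tz.png

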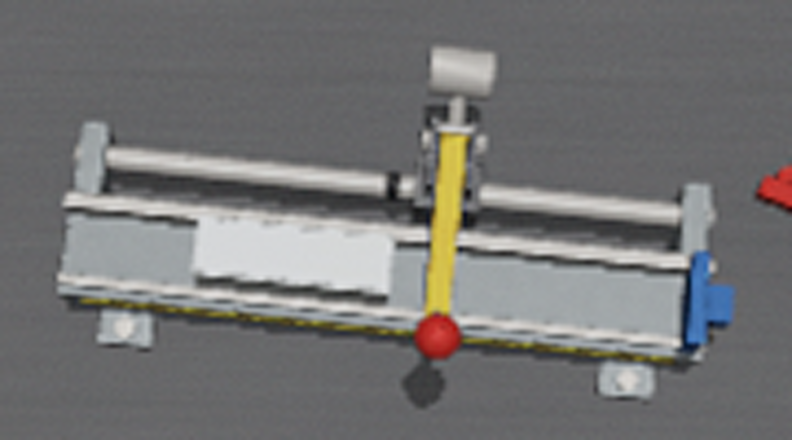

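View pics/sz.png

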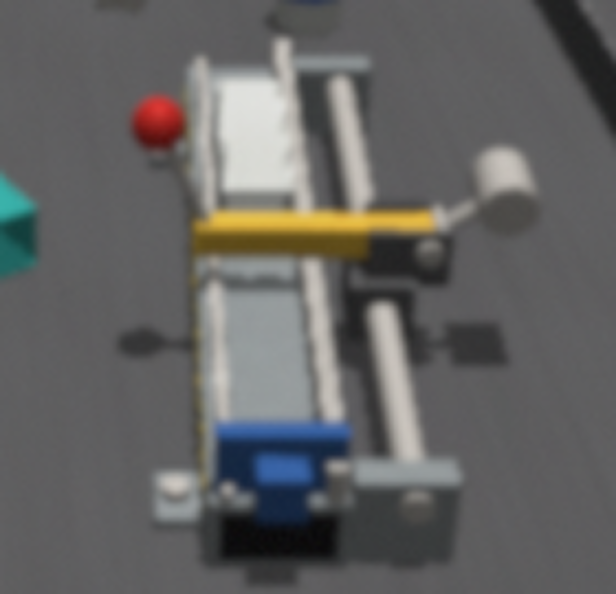

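```bash
cat > h.py <<'E'
import numpy as np,cv2
from bench import arm
P={n:arm.camera_params(n) for n in("side","top")}
def proj(n,X):
    p=P[n];K=np.array([[p['fx'],0,p['cx']],[0,p['fy'],p['cy']],[0,0,1.]])
    return cv2.projectPoints(np.array(X,float).reshape(-1,1,3),p['rvec'],p['tvec'],K,None)[0][:,0]
def f2w(f,X):
    X=np.array(X,float).reshape(-1,3);c,s=np.cos(f[2]),np.sin(f[2])
    return np.c_[f[0]+c*X[:,0]-s*X[:,1],f[1]+s*X[:,0]+c*X[:,1],X[:,2]]
E
cat > fit.py <<'E'
from h import *
from scipy.optimize import least_squares
Z=lambda u,v:(240+u/4.4,130+v/4.4)
S=lambda u,v:(290+u/4.4,165+v/4.4)
# params fx,fy,yaw,s(flip y),t(tube y)
obs=[("top",(33,280,75),Z(65,201)),("top",(-31,280,58),Z(60,279)),
("top",(0,-240,95),Z(691,299)),("top",(-70,'s',175),Z(438,337)),
("side",(-70,'s',175),S(158,122)),("side",(0,-240,95),S(283,424)),
("top",(25,'t+',100),Z(200,217)),("top",(-25,'t+',100),Z(195,280)),
("top",(25,'t-',100),Z(396,237)),("top",(-25,'t-',100),Z(390,298)),
("side",(0,'t-',100),S(258,190)),("side",(33,280,75),S(282,42)),("side",(-31,280,58),S(200,60)),]
def Y(y,p): return {'s':p[3],'t+':p[4]+80,'t-':p[4]-80}.get(y,y)
def res(p):
    return np.concatenate([proj(n,f2w(p,[X[0],Y(X[1],p),X[2]]))[0]-uv for n,X,uv in obs])
r=least_squares(res,[600,0,0.1,0,100],x_scale=[100,100,.1,100,100],loss='soft_l1')
f=r.x;print(f);print(res(f).reshape(-1,2).round(1))
np.save("f.npy",f)
b=lambda x0,x1,y0,y1,z0,z1:[(x,y,z) for x in(x0,x1) for y in(y0,y1) for z in(z0,z1)]
E_=[(i,j) for i in range(8) for j in range(i) if bin(i^j).count('1')==1]
for n,(u0,v0,w,h) in(("top",(240,130,180,100)),("side",(290,165,140,135))):
    im=cv2.imread(f"pics/{n}0.png")[v0:v0+h,u0:u0+w];im=cv2.resize(im,None,fx=4.4,fy=4.4)
    for B,c in((b(-43,43,-260,280,0,50),(0,255,0)),(b(27,39,-260,280,50,75),(255,0,255)),(b(-45,110,f[3]-10,f[3]+10,77,103),(255,0,0)),(b(-25,25,f[4]-80,f[4]+80,50,100),(0,0,255))):
        q=((proj(n,f2w(f,B))-(u0,v0)+.5)*4.4).astype(int)
        for i,j in E_: cv2.line(im,tuple(map(int,q[i])),tuple(map(int,q[j])),c,1)
    cv2.imwrite(f"pics/ov_{n}.png",im)
E
python3 fit.py
```

```text
[ 5.45479396e+02 -5.34825014e+01 -7.74263571e-02 -3.29197990e+01
  8.49389673e+01]
[[ 0.3 -0.4]
 [-0.1 -0.1]
 [ 0.6 -1.2]
 [-0.2 -0.4]
 [-1.   0.5]
 [-1.  -0.1]
 [ 0.2 -0.6]
 [-0.3 -1.4]
 [ 0.  -0.8]
 [ 0.1 -1.1]
 [-0.8  0.5]
 [-1.7 -0.5]
 [-1.1 -0.4]]
```

View pics/ov_top.png

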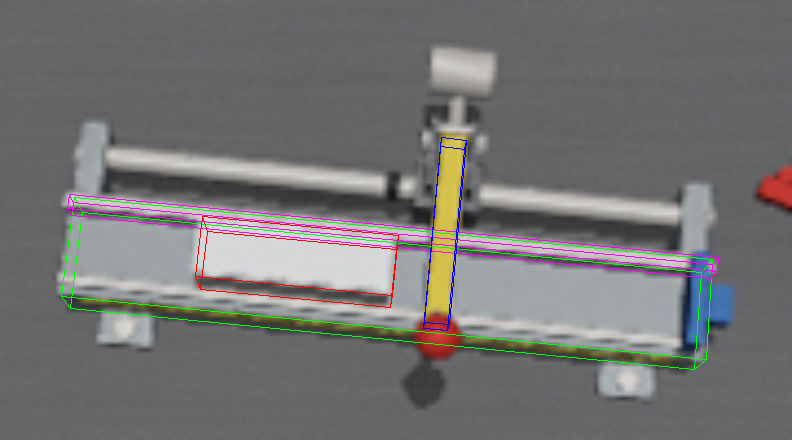

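View pics/ov_side.png

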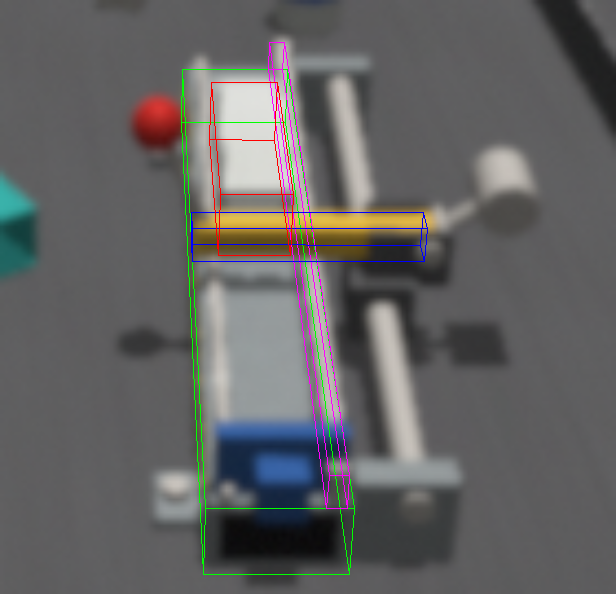

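```bash
cat >> h.py <<'E'
from scipy.spatial.transform import Rotation as R
def st():
    s=arm.read_state(); return np.array(s['position']),R.from_quat(s['ee_rot']),s
def goal(xyzf,jaw):
    """TCP target in fence frame (x,y,z of TCP), jaw: fence-frame angle deg of tool z. print shift cm & turn deg"""
    f=np.load("f.npy");p,r,s=st();g=f2w(f,xyzf)[0]
    a=f[2]+np.radians(jaw);z=np.array([np.cos(a),np.sin(a),0]);y=np.array([0,0,-1.]);x=np.cross(y,z)
    best=min((R.from_matrix(np.c_[k*x,y,k*z]) for k in(1,-1)),key=lambda q:(r.inv()*q).magnitude())
    print("goal world",g.round(1),"shift cm",(r.inv().apply(g-p)/10).round(2),"turn",np.degrees((r.inv()*best).as_rotvec()).round(2))
E
python3 - <<'E'
from h import *
p,r,s=st();print(r.as_matrix().round(3),s['joints'])
f=np.load('f.npy');print(f2w(f,[(-70,f[3],175),(110,f[3],90)]))
for jaw in(0,90): goal((-140,f[3],230),jaw); goal((-140,f[3],185),jaw)
E
```

```text
[[ 0.928 -0.001 -0.371]
 [ 0.371  0.002  0.928]
 [-0.    -1.     0.002]] [-9.31435275e-01  3.85480541e-01  6.75992313e-03 -4.14591496e-04
 -1.19399678e+00 -2.58584515e-01]
[[473.14279613 -80.88924377 175.        ]
 [652.60352994 -94.81206746  90.        ]]
goal world [403.4 -75.5 230. ] shift cm [34.63 -0.33 40.46] turn [-1.000e-01 -6.376e+01  6.000e-02]
goal world [403.4 -75.5 185. ] shift cm [34.64  4.17 40.45] turn [-1.000e-01 -6.376e+01  6.000e-02]
goal world [403.4 -75.5 230. ] shift cm [34.63 -0.33 40.46] turn [-0.11 26.24 -0.03]
goal world [403.4 -75.5 185. ] shift cm [34.64  4.17 40.45] turn [-0.11 26.24 -0.03]
```

```bash
python3 -m inch '[[0,2.5,-0.3,2.9,0,1.9,0],[0,5,-0.3,5.8,0,3.8,0],[0,7.5,-0.3,8.7,0,5.6,0],[0,10,-0.3,11.6,0,7.5,0],[0,12.5,-0.3,14.4,0,9.4,0],[0,15,-0.3,17.3,0,11.3,0],[0,17.5,-0.3,20.2,0,13.1,0],[0,20,-0.3,23.1,0,15,0],[0,22.5,-0.3,26,0,16.9,0],[0,25,-0.3,28.9,0,18.8,0],[0,27.5,-0.3,31.8,0,20.6,0],[0,30,-0.3,34.7,0,22.5,0],[0,32.3,-0.3,37.6,0,24.4,0],[0,34.6,-0.3,40.4,0,26.2,0],[0,34.6,-0.3,40.4,0,26.2,0],[0,34.6,-0.3,40.4,0,26.2,0],[0,34.6,-0.3,40.4,0,26.2,0]]'
python3 - <<'E'
from h import *
f=np.load('f.npy')
goal((-140,f[3],230),90); goal((-140,f[3],183),90)
for n in("side","top"): cv2.imwrite(f"pics/{n}1.png",arm.get_image(n)[:,:,::-1])
E
```

```text
clock: 1.52
position: [403.0, -76.4, 229.6]
ee_rot: [0.707, -0.027, 0.026, -0.707]
contact_force: [0.7, 0.2, -0.3]
gripper_width: -0.0
goal world [403.4 -75.5 230. ] shift cm [ 0.03 -0.04  0.1 ] turn [ 0.01  0.11 -0.06]
goal world [403.4 -75.5 183. ] shift cm [0.03 4.66 0.1 ] turn [ 0.01  0.11 -0.06]
```

View pics/side1.png

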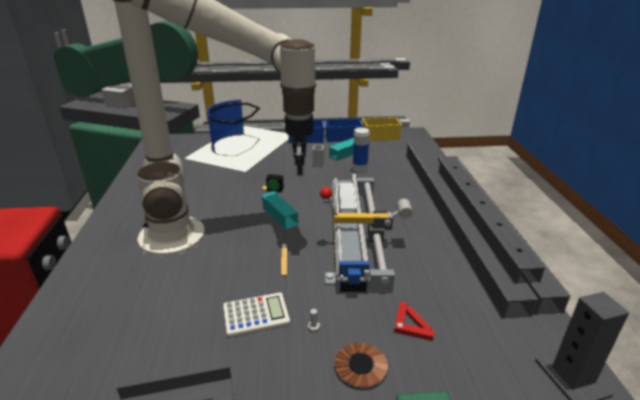

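View pics/top1.png

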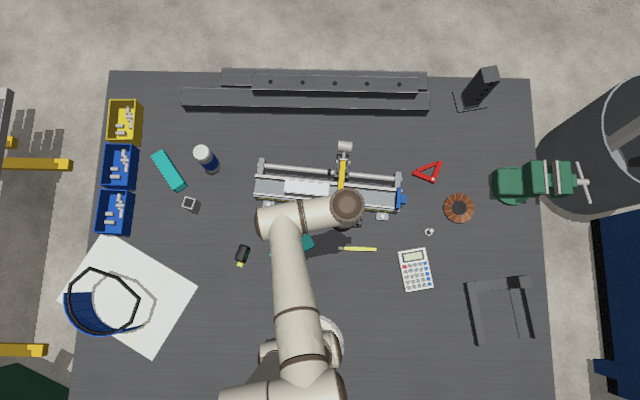

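The fingertips at about (300,170) in the side view are on the robot's side of the knob at (326,192), and the way is clear. I'll lower them and approach.

```bash
python3 -m inch '[[0,0,1.5,0.1,0,0,0],[0,0,3,0.1,0,0,0],[0,0,4.5,0.1,0,0,0],[0,0,5.1,0.1,0,0,0],[0,0.8,5.1,0.1,0,0,0],[0,1.6,5.1,0.1,0,0,0],[0,2.4,5.1,0.1,0,0,0],[0,3,5.1,0.1,0,0,0],[0,3.3,5.1,0.1,0,0,0],[0,3.3,5.1,0.1,0,0,0]]'
python3 - <<'E'
from h import *
f=np.load('f.npy')
goal((-99,f[3],179),90)
a0=np.arctan2(85,180)
for t in np.arange(0,1.2,.1): print(round(t,2),(.1*(180-199*np.cos(a0+t))).round(2),(.1*(199*np.sin(a0+t)-85)).round(2))
for n in("side",): cv2.imwrite(f"pics/{n}2.png",cv2.resize(arm.get_image(n)[130:290,230:430,::-1],None,fx=3.5,fy=3.5))
E
```

```text
clock: 2.45
position: [437.5, -78.1, 179.2]
ee_rot: [-0.707, 0.027, -0.027, 0.707]
contact_force: [0.2, 0.6, -0.3]
gripper_width: -0.1
goal world [444.2 -78.6 179. ] shift cm [ 0.68  0.02 -0.  ] turn [-0.    0.04  0.04]
0.0 0.01 -0.0
0.1 0.94 1.75
0.2 2.05 3.4
0.3 3.32 4.94
0.4 4.73 6.33
0.5 6.28 7.58
0.6 7.95 8.67
0.7 9.71 9.59
0.8 11.56 10.33
0.9 13.47 10.88
1.0 15.43 11.23
1.1 17.41 11.39
```

View pics/side2.png

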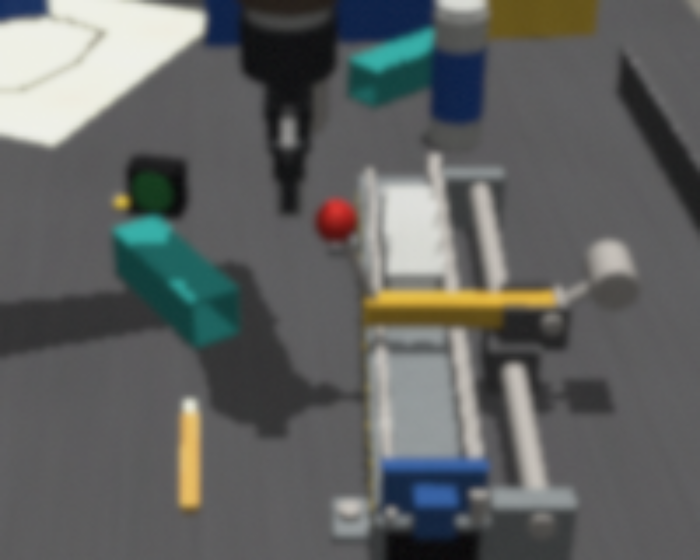

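Run:
```python
from h import *
p,r,s=st()
q=proj("side",[p,p+[0,0,-19],p+[11,0,-19],[473.1,-80.9,175]]);print(q,((q-[230,130])*3.5).round(0))
for l in("stop_knob","tube"):
  for c in("side",):
    for m in arm.masks_of(l,c): v=np.argwhere(m['mask']); print(l,c,m['conf'],m['extent'],v.mean(0)[::-1])
```

```text
[[312.07150676 192.01457769]
 [312.11379575 197.78694032]
 [315.94675578 197.63897178]
 [324.88140417 193.2443564 ]] [[287. 217.]
 [287. 237.]
 [301. 237.]
 [332. 221.]]
stop_knob side 0.6 [320.9, 183.8, 91.7, 39.6] [366.11368421 210.54526316]
tube side 0.97 [336.2, 181.5, 19.7, 28.6] [347.16 197.83]
tube side 0.82 [261.8, 188.1, 37.0, 41.5] [279.9600939  209.36384977]
tube side 0.68 [332.4, 139.1, 21.3, 21.0] [341.24633431 149.8973607 ]
```

Run:
```python
from h import *
im=arm.get_image("side")[140:220,280:360,::-1]
im=np.clip(im.astype(float)*1.8,0,255).astype(np.uint8)
cv2.imwrite("pics/s3.png",cv2.resize(im,None,fx=7,fy=7,interpolation=cv2.INTER_CUBIC))
```

```text
(no output)
```

View pics/s3.png

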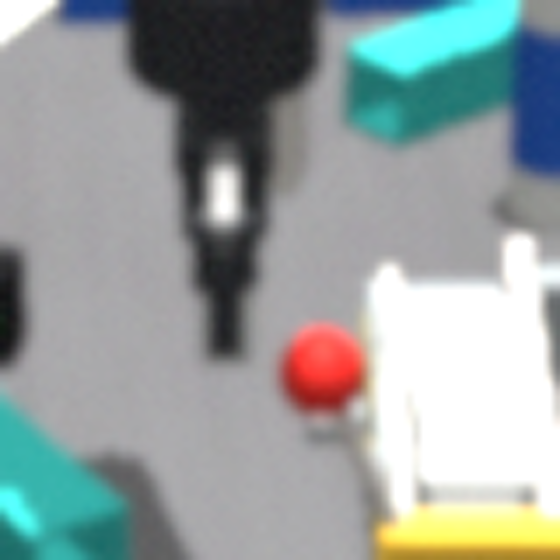

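```bash
python3 - <<'E'
from h import *
im=arm.get_image("side")
print(im[182:206:1,304:322].mean(2).astype(int))
E
python3 -m inch '[[0,0,-3,0,0,0,0],[0,0,-4,0,0,0,0],[0,0,-4,0,0,0,0]]'
python3 - <<'E'
from h import *
im=arm.get_image("side")[140:220,280:360,::-1]
im=np.clip(im.astype(float)*1.8,0,255).astype(np.uint8)
cv2.imwrite("pics/s4.png",cv2.resize(im,None,fx=7,fy=7,interpolation=cv2.INTER_CUBIC))
p,r,s=st()
print(((proj("side",[p,p+[0,0,-19]])-[280,140])*7).round())
E
```

```text
[[93 92 90 81 67 50 33 20 20 30 46 65 79 88 92 94 94 94]
 [93 93 91 86 75 58 37 24 20 31 50 70 83 91 94 94 94 95]
 [92 93 92 88 78 61 37 22 21 31 53 72 85 91 93 94 94 95]
 [92 92 93 89 80 61 38 22 21 30 52 73 85 91 94 93 94 94]
 [93 92 93 89 80 62 38 21 20 31 52 73 86 90 94 94 94 95]
 [94 93 92 89 80 62 38 22 22 32 51 73 86 91 92 93 94 93]
 [93 93 92 90 80 61 38 25 22 30 53 73 85 91 93 92 92 88]
 [93 93 92 90 79 62 40 29 26 34 55 74 85 91 92 91 86 79]
 [93 94 93 90 81 66 51 43 42 46 59 75 86 92 92 87 78 69]
 [93 94 93 91 85 75 67 65 64 65 73 83 89 92 91 84 71 61]
 [94 93 94 93 89 87 82 82 83 83 86 89 92 92 89 80 65 55]
 [94 93 93 93 92 90 90 89 90 92 92 92 93 93 90 79 62 51]
 [93 93 94 94 93 93 92 92 92 93 95 94 93 93 91 80 63 47]
 [95 94 94 94 94 92 92 93 94 93 94 94 94 93 92 82 65 50]
 [93 93 93 94 93 92 93 93 94 94 94 93 95 94 93 87 73 57]
 [94 94 94 93 93 92 93 93 93 93 95 95 94 94 93 91 83 67]
 [95 94 95 94 94 92 93 92 93 93 94 94 94 94 94 92 89 80]
 [95 95 94 95 94 93 93 93 93 94 94 94 95 95 94 94 93 89]
 [94 95 95 94 95 94 93 92 94 93 95 95 94 94 94 94 94 92]
 [95 96 94 95 94 93 93 93 93 94 94 94 94 95 95 95 94 94]
 [95 95 95 95 94 94 93 93 93 93 94 96 94 95 94 96 94 94]
 [96 95 94 94 95 94 94 94 94 93 94 96 94 95 94 95 95 95]
 [95 95 95 94 95 95 93 93 93 94 95 95 94 94 94 94 94 95]
 [95 96 95 94 94 95 94 94 93 94 94 95 95 94 94 95 95 96]]
clock: 2.95
position: [437.9, -77.9, 221.7]
ee_rot: [-0.706, 0.025, -0.029, 0.707]
contact_force: [-0.2, -0.8, -0.6]
gripper_width: -0.1
[[224. 275.]
 [224. 316.]]
```

View pics/s4.png

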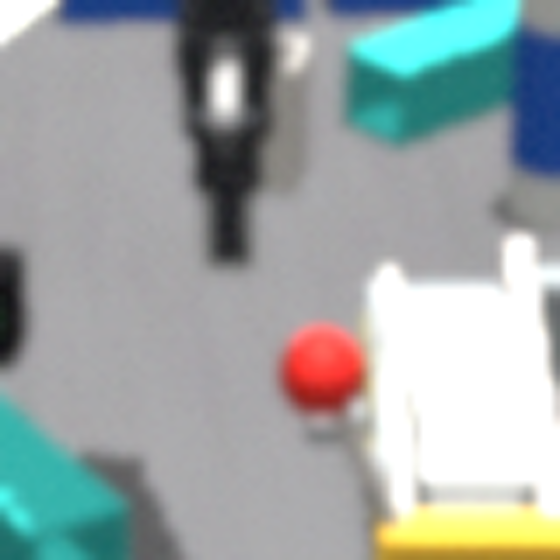

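Run:
```python
from h import *
p=np.array([232.1,-579.7,225.9])
q=proj("side",[p,p+[0,0,-19],p+[0,0,-6]]);print(q)
u,v=q[0].astype(int)
im=cv2.imread("pics/side0.png")[v-60:v+40,u-50:u+50]
im=np.clip(im.astype(float)*1.8,0,255).astype(np.uint8)
im=cv2.resize(im,None,fx=6,fy=6,interpolation=cv2.INTER_CUBIC)
for k in q: cv2.circle(im,tuple(int(a) for a in (k-[u-50,v-60]+.5)*6),3,(0,255,0),-1)
cv2.imwrite("pics/s5.png",im)
```

```text
[[215.62137707 312.13406009]
 [216.84242249 319.86229078]
 [216.01015275 314.59469597]]
```

View pics/s5.png

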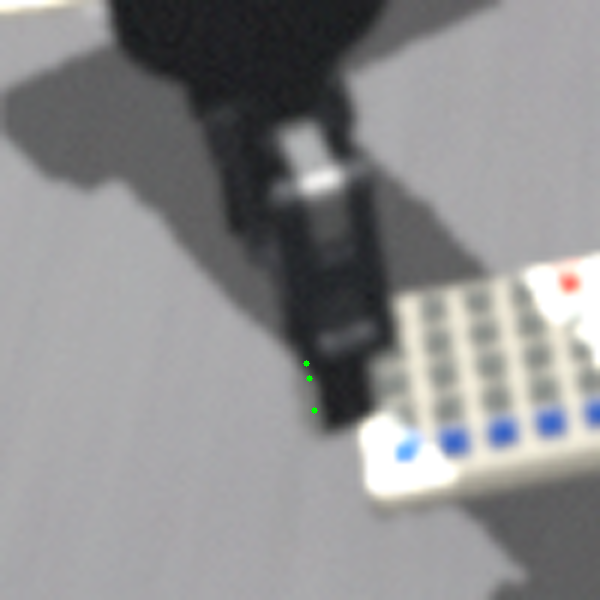

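Run:
```python
from h import *
p=np.array([232.1,-579.7,225.9])
for d in (42,57):
 for z in(-6,-19,0,5):
  q=proj("side",[p+[.371*d,-.928*d,z]])[0];print(d,z,((q-[165,252]+.5)*6).round())
print(((proj("side",[p+[.371*50+9*.93,-.928*50+9*.37,-10],p+[.371*50-9*.93,-.928*50-9*.37,-10]])-[165,252]+.5)*6).round())
```

```text
42 -6 [348. 475.]
42 -19 [353. 507.]
42 0 [345. 460.]
42 5 [344. 447.]
57 -6 [362. 512.]
57 -19 [367. 544.]
57 0 [360. 497.]
57 5 [358. 484.]
[[388. 494.]
 [326. 515.]]
```

The closed fingertips show about 20 mm higher in the picture than the stated 19 mm ahead of the TCP. I'll pick heights that work either way.

```bash
python3 -m inch '[[0,0,2,0,0,0,0],[0,0,4,0,0,0,0],[0,0,5.7,0,0,0,0],[0,0,5.7,0,0,0,0],[0,0.3,5.7,0,0,0,0],[0,0.6,5.7,0,0,0,0],[0,0.9,5.7,0,0,0,0],[0,0.9,5.7,0,0,0,0]]'
python3 -m inch '[[0,0.2,0,0,0,0,0],[0,0.4,-0.1,0,0,0,0],[0,0.6,-0.3,0,0,0,0],[0,0.8,-0.6,0,0,0,0],[0,0.8,-0.6,0,0,0,0]]'
python3 - <<'E'
from h import *
im=arm.get_image("side")[140:240,280:400,::-1]
im=np.clip(im.astype(float)*1.5,0,255).astype(np.uint8)
cv2.imwrite("pics/s6.png",cv2.resize(im,None,fx=6,fy=6,interpolation=cv2.INTER_CUBIC))
E
```

```text
clock: 3.67
position: [446.2, -78.7, 162.7]
ee_rot: [-0.707, 0.027, -0.027, 0.707]
contact_force: [-0.7, 0.1, -0.1]
gripper_width: 0.3
clock: 4.08
position: [448.5, -79.1, 166.9]
ee_rot: [-0.706, 0.032, -0.024, 0.707]
contact_force: [-10.5, 4.4, 3.5]
gripper_width: 0.0
```

View pics/s6.png

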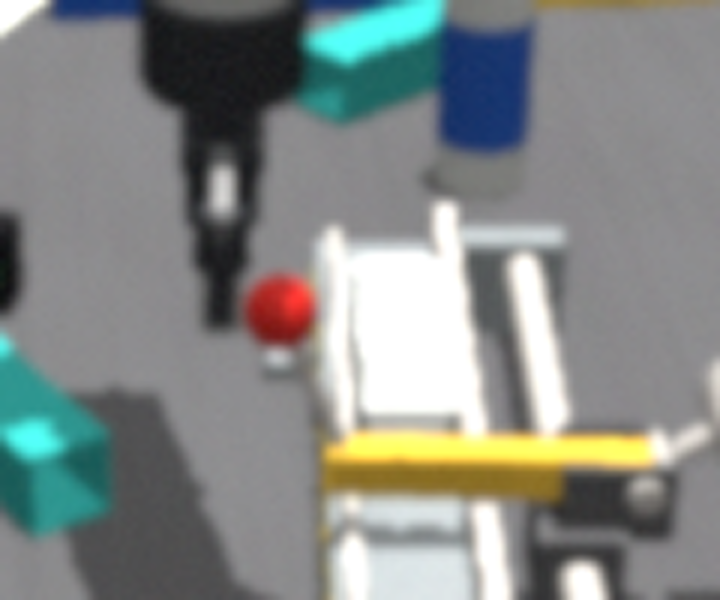

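The fingers touch the knob at about (327,192) with 10 N, and the knob has started to rise. I'll carry on along its arc.

```bash
python3 -m inch '[[0,0.2,-0.4,0,0,0,0],[0,0.4,-0.8,0,0,0,0],[0,0.7,-1.2,0,0,0,0],[0,0.9,-1.7,0,0,0,0],[0,1.2,-2.1,0,0,0,0],[0,1.4,-2.5,0,0,0,0],[0,1.7,-2.9,0,0,0,0],[0,2,-3.3,0,0,0,0]]'
python3 - <<'E'
from h import *
im=arm.get_image("side")[120:240,280:400,::-1]
im=np.clip(im.astype(float)*1.5,0,255).astype(np.uint8)
cv2.imwrite("pics/s7.png",cv2.resize(im,None,fx=5,fy=5,interpolation=cv2.INTER_CUBIC))
E
```

```text
clock: 4.8
position: [467.2, -80.7, 200.2]
ee_rot: [-0.706, 0.032, -0.022, 0.707]
contact_force: [-14.0, 5.3, 8.0]
gripper_width: -0.5
```

View pics/s7.png

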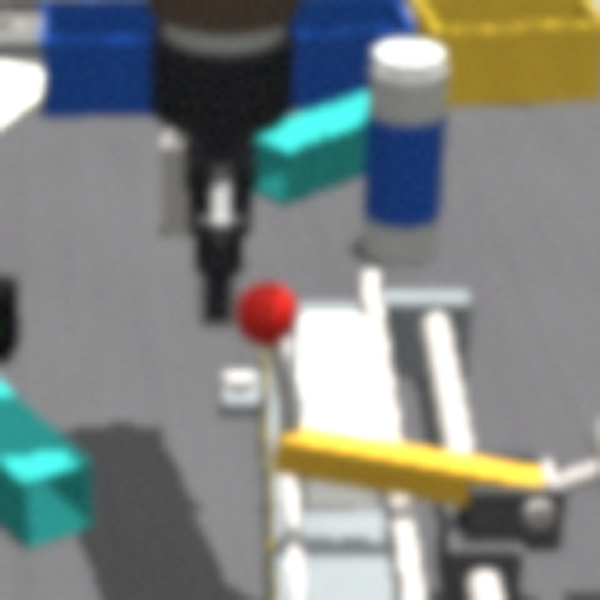

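Run:
```python
from h import *
f=np.load('f.npy')
a0=np.arctan2(85,180);p,r,s=st()
for t in np.arange(0,1.2,.1):
    k=f2w(f,[110-199*np.cos(a0+t),f[3],90+199*np.sin(a0+t)]);print(round(t,2),k.round(1),proj("side",k).round(1))
goal((0,f[3],200),90)
```

```text
0.0 [[473.2 -80.9 175. ]] [[324.9 193.2]]
0.1 [[482.6 -81.6 192.5]] [[328.3 187.9]]
0.2 [[493.6 -82.5 209. ]] [[332.3 182.7]]
0.3 [[506.2 -83.5 224.4]] [[336.9 177.9]]
0.4 [[520.4 -84.6 238.3]] [[342.2 173.4]]
0.5 [[535.8 -85.7 250.8]] [[347.9 169.4]]
0.6 [[552.4 -87.  261.7]] [[354.1 165.8]]
0.7 [[570.  -88.4 270.9]] [[360.7 162.8]]
0.8 [[588.4 -89.8 278.3]] [[367.6 160.4]]
0.9 [[607.4 -91.3 283.8]] [[374.7 158.6]]
1.0 [[627.  -92.8 287.3]] [[382.  157.4]]
1.1 [[646.7 -94.4 288.9]] [[389.3 156.9]]
goal world [542.9 -86.3 200. ] shift cm [7.53 0.02 0.03] turn [ 0.03  0.01 -0.75]
```

```bash
python3 -m inch '[[0,0.3,-0.6,0.1,0,0,0],[0,0.6,-1.2,0.1,0,0,0],[0,1,-1.8,0.1,0,0,0],[0,1.4,-2.4,0.1,0,0,0],[0,1.8,-2.9,0.1,0,0,0],[0,2.3,-3.4,0.1,0,0,0],[0,2.8,-3.9,0.1,0,0,0],[0,3.3,-4.2,0.1,0,0,0],[0,3.8,-4.6,0.1,0,0,0]]'
python3 - <<'E'
from h import *
im=arm.get_image("side")[100:220,280:420,::-1]
im=np.clip(im.astype(float)*1.5,0,255).astype(np.uint8)
cv2.imwrite("pics/s8.png",cv2.resize(im,None,fx=5,fy=5,interpolation=cv2.INTER_CUBIC))
E
```

```text
clock: 5.6
position: [510.8, -83.0, 247.8]
ee_rot: [0.707, -0.028, 0.026, -0.706]
contact_force: [-5.6, -0.2, 5.4]
gripper_width: -0.2
```

View pics/s8.png

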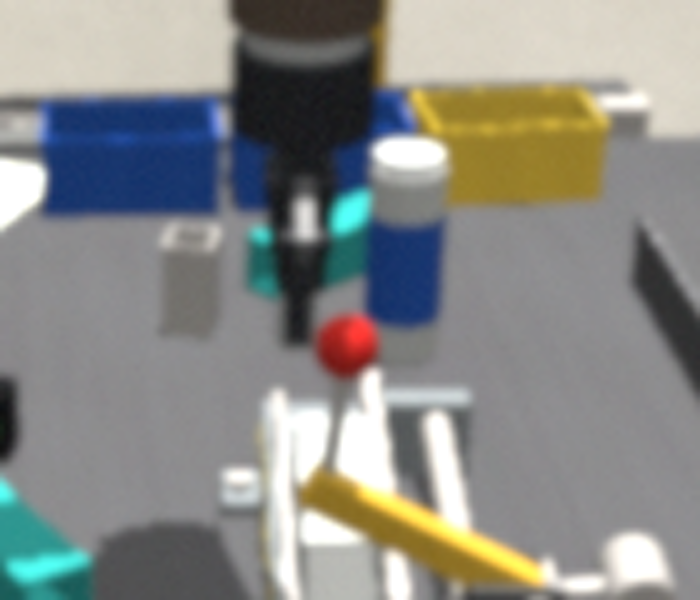

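The arm is up at about 0.52 rad, with the knob at about (349,169). The force is now only 8 N. I'll go over the balance point.

```bash
python3 -m inch '[[0,0.6,-0.4,0,0,0,0],[0,1.3,-0.8,0,0,0,0],[0,2,-1.3,0,0,0,0],[0,2.7,-1.6,0,0,0,0],[0,3.4,-1.9,0,0,0,0],[0,4.1,-2.2,0,0,0,0],[0,4.9,-2.5,0,0,0,0],[0,5.7,-2.7,0,0,0,0],[0,6.5,-2.9,0,0,0,0],[0,7.3,-3.1,0,0,0,0],[0,8.1,-3.2,0,0,0,0],[0,8.9,-3.3,0,0,0,0],[0,9.7,-3.4,0,0,0,0],[0,10.4,-3.4,0,0,0,0],[0,10.4,-3.4,0,0,0,0],[0,10.4,-3.4,0,0,0,0],[0,10.4,-3.4,0,0,0,0]]'
python3 - <<'E'
from h import *
im=arm.get_image("side")[90:240,280:440,::-1]
im=np.clip(im.astype(float)*1.5,0,255).astype(np.uint8)
cv2.imwrite("pics/s9.png",cv2.resize(im,None,fx=4,fy=4,interpolation=cv2.INTER_CUBIC))
E
```

```text
clock: 7.07
position: [614.7, -90.7, 280.7]
ee_rot: [-0.707, 0.027, -0.027, 0.707]
contact_force: [-0.0, 0.9, -0.7]
gripper_width: -0.1
```

View pics/s9.png

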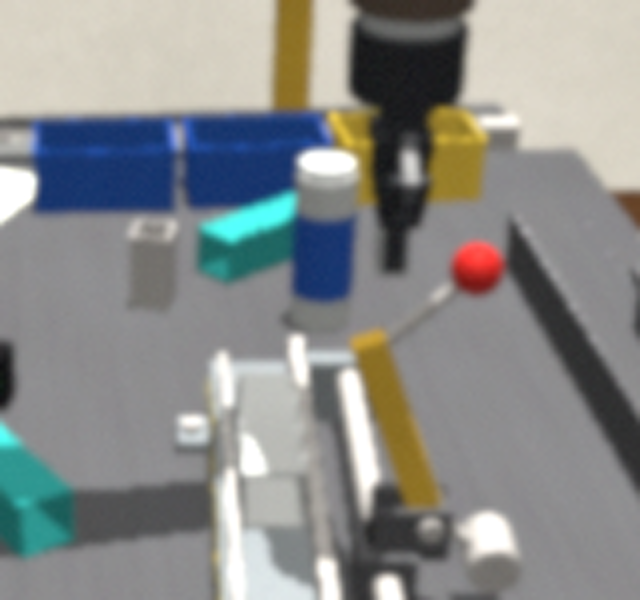

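The arm has gone past its balance point: the knob is at about (399,157), clear of the fingers. I'll retreat and go behind the tube.

Run:
```python
from h import *
f=np.load('f.npy')
goal((0,f[3],290),90);goal((0,225,230),90);goal((0,225,85),90)
```

```text
goal world [542.9 -86.3 290. ] shift cm [-7.18 -0.91 -0.11] turn [-0.    0.05 -0.01]
goal world [562.9 170.8 230. ] shift cm [-7.16  5.09 25.69] turn [-0.    0.05 -0.01]
goal world [562.9 170.8  85. ] shift cm [-7.15 19.59 25.69] turn [-0.    0.05 -0.01]
```

```bash
python3 -m inch '[[0,-2.5,-0.5,0,0,0,0],[0,-5,-0.5,0,0,0,0],[0,-7.2,-0.5,0,0,0,0],[0,-7.2,-0.5,3,0,0,0],[0,-7.2,0,6,0,0,0],[0,-7.2,1,9,0,0,0],[0,-7.2,2,12,0,0,0],[0,-7.2,3,15,0,0,0],[0,-7.2,4,18,0,0,0],[0,-7.2,5,21,0,0,0],[0,-7.2,5,24,0,0,0],[0,-7.2,5,25.7,0,0,0],[0,-7.2,5,25.7,0,0,0],[0,-7.2,5,25.7,0,0,0]]'
python3 - <<'E'
from h import *
for n in("side","top"): cv2.imwrite(f"pics/{n}10.png",arm.get_image(n)[:,:,::-1])
goal((0,225,85),90)
E
```

```text
clock: 8.28
position: [562.6, 171.6, 231.2]
ee_rot: [0.707, -0.026, 0.027, -0.707]
contact_force: [0.3, 0.3, 0.2]
gripper_width: 0.3
goal world [562.9 170.8  85. ] shift cm [ 0.02 14.64  0.06] turn [-0.01  0.02  0.02]
```

View pics/side10.png

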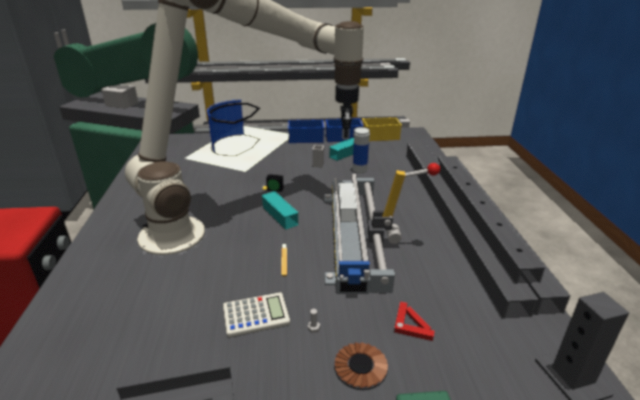

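View pics/top10.png

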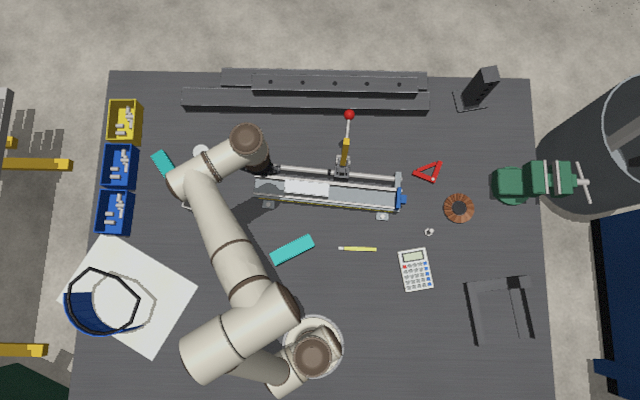

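The stop stands back with its knob at (434,169) in the side view. The tube hasn't moved, and the fingers are above the +y end of the fence. I'll lower them into the track behind the tube.

```bash
python3 -m inch '[[0,0,2.5,0,0,0,0],[0,0,5,0,0,0,0],[0,0,7.5,0,0,0,0],[0,0,10,0,0,0,0],[0,0,11.5,0,0,0,0],[0,0,12.5,0,0,0,0],[0,0,13.3,0,0,0,0],[0,0,14,0,0,0,0],[0,0,14.6,0,0,0,0],[0,0,14.6,0,0,0,0]]'
python3 - <<'E'
from h import *
im=arm.get_image("side")[90:240,280:440,::-1]
cv2.imwrite("pics/s11.png",cv2.resize(np.clip(im*1.4,0,255).astype(np.uint8),None,fx=4,fy=4,interpolation=cv2.INTER_CUBIC))
im=arm.get_image("top")[130:230,240:420,::-1]
cv2.imwrite("pics/t11.png",cv2.resize(im,None,fx=4,fy=4,interpolation=cv2.INTER_CUBIC))
goal((0,225,85),90);goal((0,180,85),90)
E
```

```text
clock: 9.22
position: [562.5, 170.7, 84.3]
ee_rot: [0.707, -0.028, 0.027, -0.706]
contact_force: [0.4, 0.2, 0.4]
gripper_width: -0.5
goal world [562.9 170.8  85. ] shift cm [-0.02  0.04 -0.03] turn [-0.02  0.06  0.05]
goal world [559.4 126.   85. ] shift cm [-0.03  0.04 -4.53] turn [-0.02  0.06  0.05]
```

View pics/s11.png

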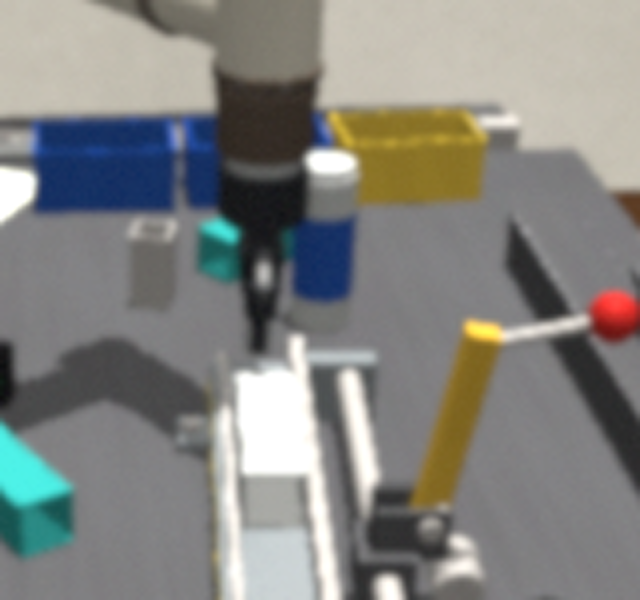

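View pics/t11.png

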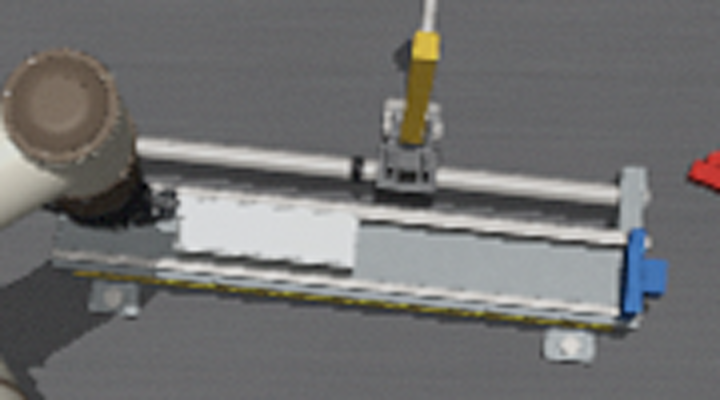

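```bash
python3 -m inch '[[0,0,0,-0.8,0,0,0],[0,0,0,-1.6,0,0,0],[0,0,0,-2.4,0,0,0],[0,0,0,-2.9,0,0,0],[0,0,0,-3.2,0,0,0],[0,0,0,-3.5,0,0,0],[0,0,0,-3.8,0,0,0],[0,0,0,-4.1,0,0,0],[0,0,0,-4.4,0,0,0],[0,0,0,-4.7,0,0,0],[0,0,0,-5,0,0,0],[0,0,0,-5.3,0,0,0]]'
python3 - <<'E'
from h import *
im=arm.get_image("side")[90:240,280:440,::-1]
cv2.imwrite("pics/s12.png",cv2.resize(np.clip(im*1.4,0,255).astype(np.uint8),None,fx=4,fy=4,interpolation=cv2.INTER_CUBIC))
goal((0,-80+17,85),90)
E
```

```text
clock: 10.32
position: [559.0, 118.7, 85.0]
ee_rot: [-0.706, 0.027, -0.027, 0.707]
contact_force: [0.6, 4.3, -0.8]
gripper_width: -0.0
goal world [ 540.6 -116.3   85. ] shift cm [-2.000e-02 -2.000e-02 -2.351e+01] turn [-0.02  0.06  0.02]
```

View pics/s12.png

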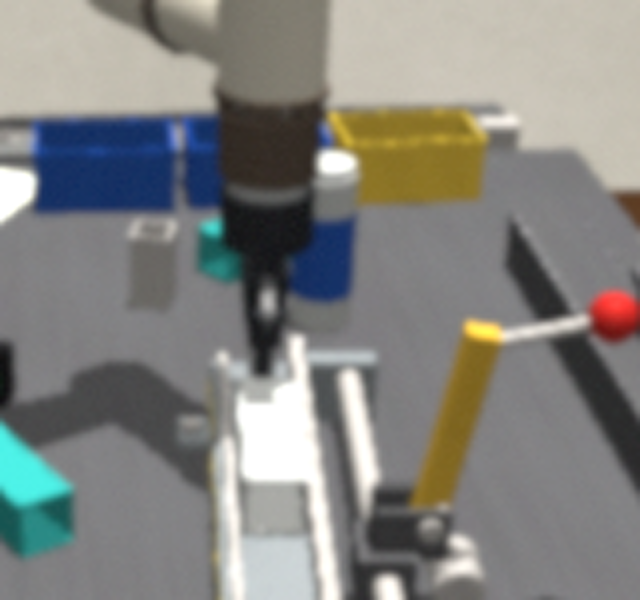

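The fingers touch the tube's end with about 4 N and the tube is sliding. Pushing on.

```bash
python3 -m inch '[[0,0,0,-0.4,0,0,0],[0,0,0,-0.9,0,0,0],[0,0,0,-1.5,0,0,0],[0,0,0,-2.1,0,0,0],[0,0,0,-2.7,0,0,0],[0,0,0,-3.3,0,0,0],[0,0,0,-3.9,0,0,0],[0,0,0,-4.5,0,0,0],[0,0,0,-5.1,0,0,0],[0,0,0,-5.7,0,0,0],[0,0,0,-6.3,0,0,0],[0,0,0,-6.9,0,0,0],[0,0,0,-7.5,0,0,0],[0,0,0,-8.1,0,0,0],[0,0,0,-8.7,0,0,0],[0,0,0,-9.3,0,0,0],[0,0,0,-9.9,0,0,0],[0,0,0,-10.4,0,0,0],[0,0,0,-10.8,0,0,0],[0,0,0,-11,0,0,0]]'
python3 - <<'E'
from h import *
im=arm.get_image("side")[90:300,280:440,::-1]
cv2.imwrite("pics/s13.png",cv2.resize(np.clip(im*1.4,0,255).astype(np.uint8),None,fx=2.8,fy=2.8,interpolation=cv2.INTER_CUBIC))
im=arm.get_image("top")[130:230,240:420,::-1]
cv2.imwrite("pics/t13.png",cv2.resize(im,None,fx=4,fy=4,interpolation=cv2.INTER_CUBIC))
goal((0,-80+17,85),90)
E
```

```text
clock: 12.03
position: [550.1, 7.9, 84.9]
ee_rot: [0.707, -0.027, 0.027, -0.707]
contact_force: [-0.1, 4.9, 0.3]
gripper_width: -0.2
goal world [ 540.6 -116.3   85. ] shift cm [ 1.000e-02  0.000e+00 -1.244e+01] turn [ 0.04  0.04 -0.03]
```

View pics/s13.png

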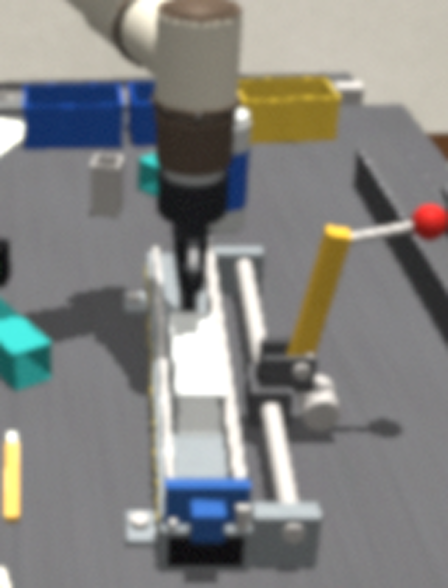

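View pics/t13.png

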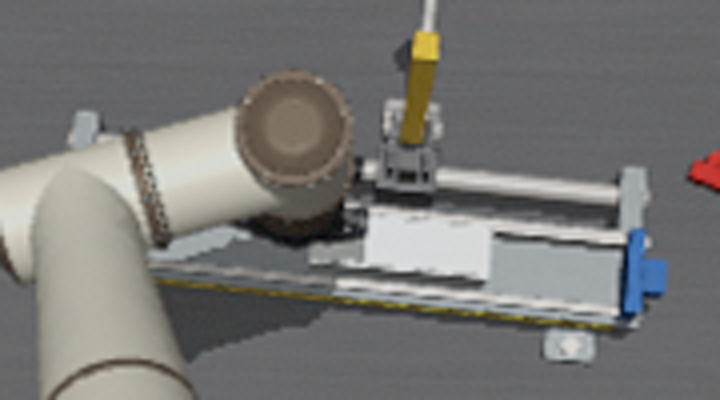

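Run:
```python
from h import *
f=np.load('f.npy')
for y in(-100,-105,-110,-115,-120,-125):
    print(y,((proj("top",f2w(f,[0,y,100]))-[240,130]+.5)*4).round(1), ((proj("side",f2w(f,[0,y,100]))-[280,90]+.5)*2.8).round(1))
p,r,s=st();d=p[:2]-f[:2];c,q=np.cos(f[2]),np.sin(f[2]);print(c*d[0]+q*d[1],-q*d[0]+c*d[1])
```

```text
-100 [[476.8 252.7]] [[197.4 388.9]]
-105 [[482.4 253.3]] [[197.7 391.7]]
-110 [[488.  253.8]] [[198.  394.6]]
-115 [[493.6 254.4]] [[198.3 397.5]]
-120 [[499.2 254.9]] [[198.6 400.4]]
-125 [[504.8 255.5]] [[198.9 403.3]]
-0.14159064543559108 61.44115483714783
```

About 127 mm remains: the tube's leading end is at fence y ≈ -113.

```bash
python3 -m inch '[[0,0,0,-0.4,0,0,0],[0,0,0,-0.9,0,0,0],[0,0,0,-1.5,0,0,0],[0,0,0,-2.1,0,0,0],[0,0,0,-2.7,0,0,0],[0,0,0,-3.3,0,0,0],[0,0,0,-3.9,0,0,0],[0,0,0,-4.5,0,0,0],[0,0,0,-5.1,0,0,0],[0,0,0,-5.7,0,0,0],[0,0,0,-6.3,0,0,0],[0,0,0,-6.9,0,0,0],[0,0,0,-7.5,0,0,0],[0,0,0,-8.1,0,0,0],[0,0,0,-8.7,0,0,0],[0,0,0,-9.3,0,0,0],[0,0,0,-9.9,0,0,0],[0,0,0,-10.4,0,0,0],[0,0,0,-10.8,0,0,0],[0,0,0,-11,0,0,0]]'
python3 -m inch '[[0,0,0,-0.1,0,0,0],[0,0,0,-0.3,0,0,0],[0,0,0,-0.5,0,0,0],[0,0,0,-0.7,0,0,0],[0,0,0,-0.9,0,0,0],[0,0,0,-1.1,0,0,0],[0,0,0,-1.2,0,0,0],[0,0,0,-1.2,0,0,0]]'
python3 - <<'E'
from h import *
f=np.load('f.npy')
im=arm.get_image("side")[90:300,280:440,::-1]
cv2.imwrite("pics/s14.png",cv2.resize(np.clip(im*1.4,0,255).astype(np.uint8),None,fx=2.8,fy=2.8,interpolation=cv2.INTER_CUBIC))
im=arm.get_image("top")[130:230,240:420,::-1]
cv2.imwrite("pics/t14.png",cv2.resize(im,None,fx=4,fy=4,interpolation=cv2.INTER_CUBIC))
p,r,s=st();d=p[:2]-f[:2];c,q=np.cos(f[2]),np.sin(f[2]);print(c*d[0]+q*d[1],-q*d[0]+c*d[1])
E
```

```text
clock: 13.8
position: [541.6, -101.2, 84.9]
ee_rot: [-0.706, 0.027, -0.027, 0.707]
contact_force: [0.1, 5.9, 1.5]
gripper_width: -0.1
clock: 14.47
position: [540.7, -113.0, 84.9]
ee_rot: [-0.707, 0.027, -0.027, 0.707]
contact_force: [0.7, 4.4, 1.2]
gripper_width: 0.2
-0.18705449536017316 -59.715980638016624
```

View pics/s14.png

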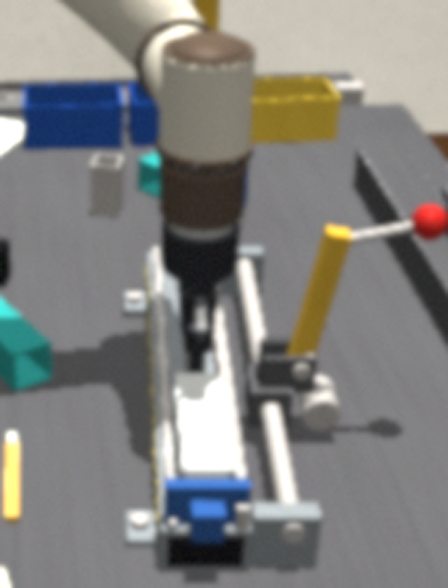

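View pics/t14.png

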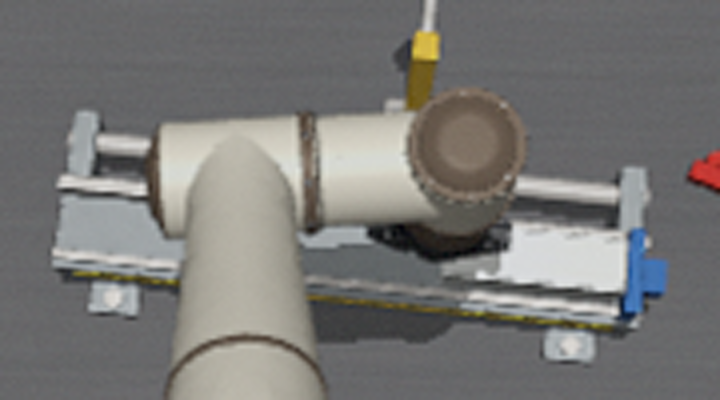

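Only a few mm remain. Creeping on while watching the force.

```bash
python3 -m inch '[[0,0,0,-0.1,0,0,0],[0,0,0,-0.2,0,0,0],[0,0,0,-0.3,0,0,0],[0,0,0,-0.4,0,0,0],[0,0,0,-0.4,0,0,0]]'
python3 -m inch '[[0,0,0,-0.1,0,0,0],[0,0,0,-0.2,0,0,0],[0,0,0,-0.2,0,0,0]]'
python3 -m inch '[[0,0,0,-0.1,0,0,0],[0,0,0,-0.2,0,0,0],[0,0,0,-0.2,0,0,0]]'
```

```text
clock: 14.98
position: [540.6, -116.4, 84.9]
ee_rot: [-0.706, 0.027, -0.027, 0.707]
contact_force: [0.9, 7.8, 1.0]
gripper_width: 0.1
clock: 15.23
position: [540.9, -116.8, 84.9]
ee_rot: [-0.706, 0.027, -0.027, 0.708]
contact_force: [1.1, 14.0, 1.3]
gripper_width: 0.1
clock: 15.48
position: [541.0, -117.1, 84.9]
ee_rot: [-0.705, 0.026, -0.028, 0.708]
contact_force: [-0.0, 21.5, 3.9]
gripper_width: 0.2
```

The force climbs to 21 N and the tube no longer moves, so it is seated. Backing off and rising.

```bash
python3 -m inch '[[0,0,0,0.3,0,0,0],[0,0,0,0.8,0,0,0],[0,0,0,1.8,0,0,0],[0,0,0,3.5,0,0,0],[0,0,0,5.5,0,0,0],[0,0,-2,6,0,0,0],[0,0,-5,6,0,0,0],[0,0,-8,6,0,0,0],[0,0,-11,6,0,0,0],[0,-3,-14,8,0,0,0],[0,-6,-16,11,0,0,0],[0,-9,-16,14,0,0,0],[0,-9,-16,17,0,0,0],[0,-9,-16,20,0,0,0],[0,-9,-16,20,0,0,0],[0,-9,-16,20,0,0,0]]'
python3 - <<'E'
from h import *
f=np.load('f.npy')
im=arm.get_image("side")[:,:,::-1];cv2.imwrite("pics/s15.png",im)
im=arm.get_image("top")[130:230,240:420,::-1]
im=cv2.resize(im,None,fx=4,fy=4,interpolation=cv2.INTER_CUBIC)
cv2.imwrite("pics/t15.png",im)
print(((proj("top",f2w(f,[(0,-80,100),(0,-240,95)]))-[240,130]+.5)*4).round(1))
E
```

```text
clock: 16.82
position: [465.4, 85.8, 244.8]
ee_rot: [0.707, -0.026, 0.026, -0.706]
contact_force: [0.2, -0.5, -0.0]
gripper_width: 0.3
[[454.4 250.6]
 [632.6 269.2]]
```

View pics/s15.png

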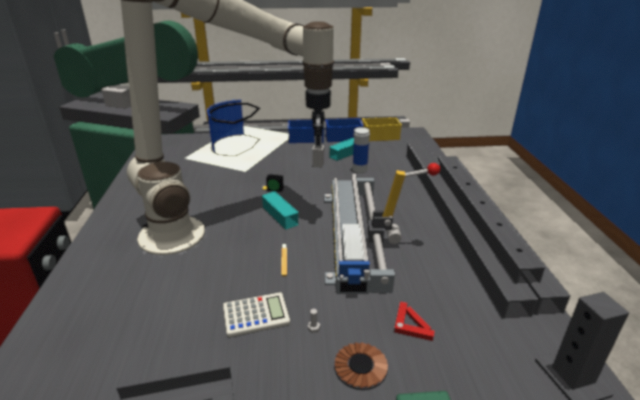

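View pics/t15.png

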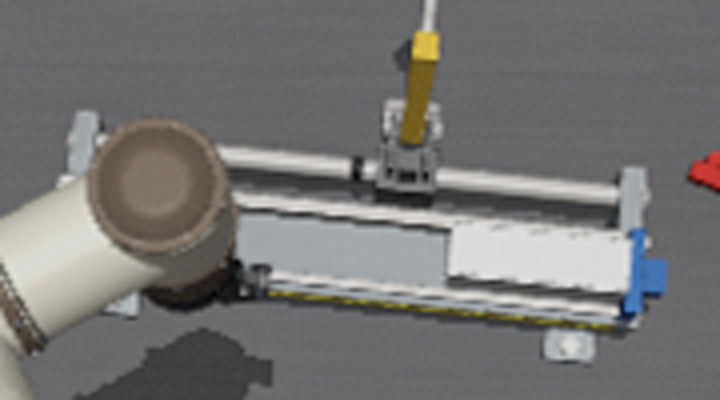

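Run:
```python
from h import *
im=arm.get_image("top")[180:215,345:410,::-1]
a=cv2.resize(im,None,fx=9,fy=9,interpolation=cv2.INTER_CUBIC)
im=arm.get_image("side")[215:295,325:400,::-1]
b=cv2.resize(np.clip(im*1.3,0,255).astype(np.uint8),None,fx=3.5,fy=3.5,interpolation=cv2.INTER_CUBIC)
c=np.zeros((a.shape[0]+b.shape[0],max(a.shape[1],b.shape[1]),3),np.uint8);c[:a.shape[0],:a.shape[1]]=a;c[a.shape[0]:,:b.shape[1]]=b
cv2.imwrite("pics/z16.png",c)
```

```text
(no output)
```

View pics/z16.png

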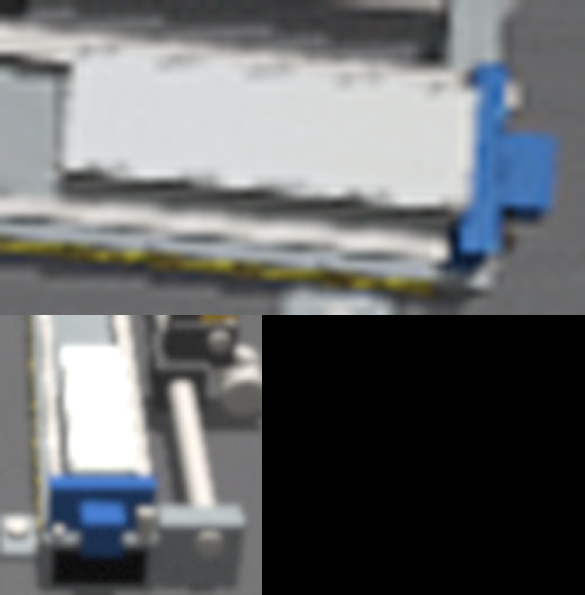

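In the top view the tube's end meets the blue face at about (397,198) with no gap. The stop stands up, and the fingers are clear with no contact force.

Run:
```python
from bench import arm
print(arm.job_done())
```

```text
the job is handed in; nothing more can be done
None
```

The stop is up and the tube rests against the blue end stop; I handed the job in about 17 s into the 45 s allowed. No verdict came back.

**What I did**
- **Stop:** I pushed the red knob along its arc with shut fingers until the arm went over its balance point and fell back on its stop by itself. The readings between moves peaked at about 17 N.
- **Tube:** I pushed it along the fence at about 70 mm/s with 4–6 N. At the end I crept on until the reading rose to 21 N and it no longer moved.
- **Clearing off:** I backed the fingers off and raised them clear of everything.

**Last checks**
- **Stop and tube:** The pictures show the stop standing back. The tube lies in line in the track with no visible gap to the blue face.
- **Robot and bench:** The contact force is about zero, and the other things on the bench look unmoved by eye.

**What disagreed**
- **Tube's end position:** My fitted model puts the tube about 3–5 mm short of home, roughly one pixel of fit error. I trusted the force rise and the missing gap instead.
- **Fingertip height:** The closed fingertips showed about 20 mm higher in the side view than the stated 19 mm ahead of the TCP. I chose heights that worked either way.

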